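# Close a bearing clamping jig with its top plate

### The arm

A 6-joint arm with a two-finger parallel gripper is mounted at the origin on a cart in front of the work surface, level with it; the furniture and walls round the work are solid. World frame = base frame: x ahead of the robot, y to its left, z up, the work surface at z = 0. Lengths are in mm, angles in rad, forces in N, time in s.
With the tool pointing down it reaches from about 275 to 750 mm from the base axis. Payload 10.2 kg.
Tool frame: the origin (TCP) lies midway between the tips of the shut fingers; the grasp point (between the pads) lies 19 mm behind it; z points along the fingers, y is the line along which they close (so a half turn about z gives the same grasp; the last joint's range is limited). The gripper opens to 85 mm and grips with 20 to 120 N. Pads are 22 mm wide; open, the fingers measure 114 mm over their backs; the gripper's body (76 mm by 85 mm) begins 54 mm behind the grasp point. The pads swing forward as they close: fully open they stand 13 mm farther back than shut.
Start: joints at [-1.472, 0.313, 1.498, -0, 1.331, -0.223], TCP at [166.031, -498.061, 231.294] pointing down, gripper open.
Joint ranges: [-2.94, 2.94], [-0.97, 2.17], [0.19, 2.56], [-1.23, 4.37], [0.02, 3.11], [-2.88, 2.88]. Speed limits (rad/s): [2.39, 2.39, 3.01, 3.14, 3.14, 3.14].

### API

Orientations are given as a unit quaternion [w, x, y, z].
In Python, from rig import ctrl gives the robot as it stands.
- The arm moves only by the tool send_rows, never from a script. Its argument "targets" is a list of rows, each a list of 7 numbers: the closure, from -1 (fully open) to 1 (shut), so that 0 is half open, then the shift along the tool's x, y, z in m, then the turn, a rotation vector about the tool's x, y, z in rad. In form: [[claw, dx, dy, dz, ax, ay, az], ...]. A call has exactly 10 rows; each row shifts and turns the commanded pose from where the row before left it, along the tool's axes as they then stand; what a row does not reach is not made up. A row lasts 1/8 s, in which the tool goes at most 62.5 mm and 10.7 degrees, less where a joint would pass 70% of its speed; a pose out of reach is approached as far as the arm can. A call with a gripper value outside its range is refused whole. The fingers move at their own pace and stop on an object; "squeeze" is the grip in N (left out, the last holds). Time passes only in rows, so rows that do not move let the fingers close, or fill a call up. It gives the time, the measured TCP pose, the force, the opening and the grip force at its end, in the units of the state.
- ctrl.sense(): the state, without advancing time (a new reading comes with each control period).
- ctrl.capture(name): name is "scene" or "top"; returns a dict with "img" (400x640x3 uint8, red, green, blue), "camera_matrix" (3x3 intrinsics, pixels), "R" (3x3) and "t" (3): a world point X has camera coordinates R X + t. Camera axes: x right, y down, z forward; pixel columns grow to the right and rows downward; lengths in mm; the calibration is good to about 2 mm. A picture is of the moment at which its call begins. There is no depth.
- ctrl.finish_job(): hands the job in; it is judged then, once.
Trained networks look in a picture, given as the dict that the camera call returned (one of the last four; its "shot" number tells which), for a name from the list of things; names that differ only in an ending like _2 or _b are one class to them, and where a whole thing is asked for, a point or a joint stands for the part that bears it (a point fixed in the world has none). Each returns a list of dicts, best first, with "score" (0 to 1); they miss things now and then, are a little off and sometimes report something else, mostly with a low value. They report only what shows in the picture. A call takes as long as a camera call. They do not tell look-alikes from the thing itself.
- ctrl.boxes_of(query, picture): "extent" ([left, top, width, height] in pixels, round what is visible of it).
- ctrl.landmark_of(query, picture): "point" ([column, row] in pixels: a listed point, or the origin of a listed thing).
The state is a dict: "time_s": time; "joints": joint angles; "dq": joint speeds; "tau": joint torques, N m; "eef_pos": TCP position; "ee_rot": TCP orientation; "force": force on the tool from outside, world axes, zero at the start; "wrist_torque": the same for the moment, N m; "grip_width": opening from 0.0 (shut) to 1.0 (fully open); "grip_force": force on a finger pad.
Only numpy, scipy, OpenCV 4.12 (cv2) and the standard library are available. Lean on these libraries where they do the work, as an engineer would, in place of code of your own. Each camera call takes 0.05 s, during which the arm holds its last target. There are 200 camera calls.

### The job

Draw the metal plate out of the sloping rack, lay it flat on the wooden block with its grip bar upward, and let go of it there. Then take it again by the grip bar and, keeping it level, lower it gently over the jig's two guide pins until it rests fully down on both pin shoulders, and only then let go. Leave the other things on the bench where they are.

Things in the scene. Friction and masses are not known exactly. Their poses are not given: they have to be found in the camera images.
- plate: Loose bare aluminium plate, 0.3 to 0.5 kg, 160 (its x) x 64 (its y) x 12 mm thick; starts sloping in the rack. Origin: centre of its underside; z points out of the face that carries the grip bar. Two round through holes, 17 mm wide, at x = -60 and +60 mm, y = 0. A half turn about z makes no difference to its use.
- plate_bar (a point): Centre of the plate's dark steel grip bar, 38 mm above the plate's underside. The bar runs along the plate's x: 60 long, 18 wide (y), 16 mm high, on two round posts (14 mm, at x = -22 and +22), with an 18 mm gap between bar and plate. Out of reach while the plate is in the rack.
- plate_edge (a point): Point inside the plate, at x = -60 mm, y = 0, half way through its 12 mm thickness: the middle of the end that is high in the rack. Here the two side edges, 64 mm apart along the plate's y, stand free of the rack and can be gripped (the highest 55 mm of the plate).
- rack: Grey steel rack, fixed, on a dark base 220 (x) x 112 (y) mm; origin: centre of the base's underside, on the bench. It holds the plate at 30 degrees to the horizontal, the high end (plate -x) towards the rack's -x, its robot side. The plate rests on a bed 40 mm wide that reaches 102 mm up the slope. Lift it out only straight along its own slope (plate -x), at least 70 mm, to come free.
- rack_foot (a point): Where the middle of the plate's low (+x) end rests, against the rack's foot stop, at its underside. Side panels 88 mm apart inside stand beside the lowest 43 mm of the plate, and low guide lips 72 mm apart beside its lowest 28 mm.
- rack_cover (a point): Middle of the upper edge of the rack's cover board: 104 mm wide, 5 mm thick, parallel to the plate, its underside 60 mm above the plate's underside (14 mm above the bar). It roofs the lowest 104 mm of the slope, so the bar cannot be taken there. This edge is the rack's highest part, about 140 mm above the bench.
- block: Plain light-wood block, fixed on the bench, 120 (x) x 40 (y) x 36 mm high; origin: centre of its underside, x along its length. The plate is laid on it centre over centre, its length along the block's (either way round); it then overhangs by 20 mm at each end and 12 mm at each side.
- jig: Dark steel lower half of the jig, fixed on the bench, bed 200 (x) x 112 (y) x 14 mm; origin: centre of its underside. Two guide pins stand at x = -60 and +60 mm, y = 0, each in a round shoulder 28 mm wide whose top is 38 mm above the bench: the plate's underside seats there. A 68 mm bearing lies fixed between the pins, 34 mm above the bench at its top, not touched by the plate.
- jig_pin0 (a point): Tip of the guide pin at the jig's x = -60 mm, 83 mm above the bench. The pin is 14 mm in diameter, its last 12 mm tapered to 5 mm; it rises 45 mm from its shoulder.
- jig_pin1 (a point): Tip of the other guide pin, at the jig's x = +60 mm; same size.
- jig_cheek (a point): Middle of the top of the jig's +y cheek; its twin is at -y. Cheeks run along x, 130 long, 10 mm thick, inside faces 76 mm apart, tops 50 mm above the bench, level with the seated plate's top face: there is no room for fingers at the plate's side edges while it seats, so hold it by the bar.
- oil_filter: Bystander: loose black oil filter, 68 mm diameter, 90 mm high, upright; origin at the centre of its underside.
- tape_roll: Bystander: loose black roll of tape lying flat, 68 mm diameter, 19 mm high; origin at the centre of its underside.
- thrust_washer: Bystander: loose plain steel washer lying flat, 65 mm diameter, 9 mm high; origin at the centre of its underside.
- pliers: Bystander: loose pliers with red grips lying flat, 57 x 178 x 12 mm; origin at the centre of the underside.
There are look-alikes about, which are no part of the job. What is shaped like the plate but blue or turquoise is not meant.

How it is judged:
By the outcome, as a careful person would: the job done as asked, in the order asked, and still so for the second after the job is handed in, with the robot touching nothing.
It also fails if it takes over 67 s, if anything falls off the work surface, if the arm or the gripper's body presses on something with over 40 N, if the wrist force passes 120 N, or if a joint passes its speed limit or range.

## Working session

There is one attempt and no reset: what is moved stays moved. The work goes in short steps, Python scripts to look and compute and a tool call to move; the robot and the scene stay as the last step left them, time stands still between calls to the robot, and variables do not carry over. Pictures are saved under pics/ and viewed, at most 10 in all, crops included, and the job is handed in when it is done.

Besides the shell and the picture viewer there is one more tool, called in YAML: its name, and indented under it one key for each argument. send_rows: Moves the arm, as the interface text tells. Its arguments: {"type":"object","properties":{"targets":{"type":"array"},"squeeze":{"type":"number"}},"required":["targets"]}

```bash
mkdir -p pics; ls
cat > h.py <<'E'
import numpy as np, cv2
from scipy.spatial.transform import Rotation as Rn
from rig import ctrl
def P(c):
    return np.array(c["camera_matrix"])@np.hstack([np.array(c["R"]),np.array(c["t"]).reshape(3,1)])
def tri(obs):  # [(cap, px)]
    A=[]
    for c,p in obs:
        M=P(c); A+= [p[0]*M[2]-M[0], p[1]*M[2]-M[1]]
        A[-1]/=np.linalg.norm(A[-1][:3]);A[-2]/=np.linalg.norm(A[-2][:3])
    X=np.linalg.svd(np.array(A))[2][-1]; return X[:3]/X[3]
def proj(c,X):
    v=P(c)@np.append(X,1); return v[:2]/v[2]
def onz(c,p,z):
    R=np.array(c["R"]);t=np.array(c["t"]).ravel();C=-R.T@t
    d=R.T@np.linalg.inv(c["camera_matrix"])@np.array([p[0],p[1],1]); return C+d*(z-C[2])/d[2]
def rot(s):
    q=s["ee_rot"]; return Rn.from_quat([q[1],q[2],q[3],q[0]])
E
python3 - <<'E'
from h import *
c={n:ctrl.capture(n) for n in("scene","top")}
for n in c:
    cv2.imwrite(f"pics/{n}0.png",c[n]["img"][:,:,::-1])
    R=np.array(c[n]["R"]);print(n,(-R.T@np.array(c[n]["t"]).ravel()).round(),R[2].round(2))
np.set_printoptions(suppress=True,precision=1)
for q in "plate plate_edge plate_bar rack rack_foot rack_cover block jig jig_pin0 jig_pin1 jig_cheek oil_filter".split():
    print(q)
    for n in c:
        print("  ",n,[(np.round(d["point"]).tolist(),round(d["score"],2)) for d in ctrl.landmark_of(q,c[n])[:4]])
s=ctrl.sense();print(s)
E
```

```text
pics
scene [-114. 1064.  786.] [ 0.45 -0.77 -0.46]
top [ 419.  -48. 1743.] [ 0.09 -0.01 -1.  ]
plate
   scene [([300.0, 225.0], 0.97), ([316.0, 326.0], 0.73), ([397.0, 194.0], 0.62)]
   top [([291.0, 188.0], 0.97), ([425.0, 219.0], 0.79), ([369.0, 210.0], 0.69), ([210.0, 258.0], 0.6)]
plate_edge
   scene [([291.0, 319.0], 0.71), ([396.0, 185.0], 0.43)]
   top [([437.0, 214.0], 0.88), ([207.0, 238.0], 0.57), ([289.0, 178.0], 0.51)]
plate_bar
   scene [([398.0, 181.0], 0.61), ([292.0, 207.0], 0.57), ([315.0, 310.0], 0.56)]
   top [([292.0, 179.0], 0.96), ([209.0, 255.0], 0.87), ([428.0, 219.0], 0.73)]
rack
   scene [([300.0, 245.0], 0.55)]
   top [([290.0, 189.0], 0.73), ([290.0, 189.0], 0.59)]
rack_foot
   scene [([277.0, 228.0], 0.93)]
   top [([288.0, 170.0], 0.75)]
rack_cover
   scene [([294.0, 201.0], 0.63)]
   top [([288.0, 180.0], 0.74)]
block
   scene [([252.0, 282.0], 0.95)]
   top [([357.0, 146.0], 0.75), ([227.0, 191.0], 0.62)]
jig
   scene [([340.0, 210.0], 0.65), ([400.0, 234.0], 0.56)]
   top [([366.0, 192.0], 0.81), ([291.0, 181.0], 0.65)]
jig_pin0
   scene [([344.0, 208.0], 0.73), ([355.0, 189.0], 0.68), ([327.0, 180.0], 0.6)]
   top [([371.0, 173.0], 0.91), ([372.0, 210.0], 0.9)]
jig_pin1
   scene [([344.0, 208.0], 0.73), ([355.0, 189.0], 0.68), ([327.0, 180.0], 0.6)]
   top [([371.0, 173.0], 0.91), ([372.0, 210.0], 0.9)]
jig_cheek
   scene []
   top [([359.0, 191.0], 0.95)]
oil_filter
   scene [([218.0, 246.0], 0.89)]
   top [([251.0, 138.0], 0.88)]
{'time_s': 1.3, 'joints': array([-1.5,  0.3,  1.5,  0. ,  1.3, -0.2]), 'dq': array([-0., -0., -0.,  0.,  0.,  0.]), 'tau': array([ -0. , -41.2, -26. ,  -0. ,   0. ,  -0. ]), 'eef_pos': array([ 166. , -498.1,  231.3]), 'ee_rot': array([0. , 1. , 0.2, 0. ]), 'force': array([ 0.1,  0.4, -1. ]), 'wrist_torque': array([ 0.1, -0. ,  0. ]), 'grip_force': 0.0, 'grip_width': 0.9972018613008615}
```

Run:
```python
import cv2
a=cv2.imread("pics/scene0.png");b=cv2.imread("pics/top0.png")
cv2.imwrite("pics/s1.png",cv2.resize(a[130:350,180:460],(764,600),interpolation=cv2.INTER_CUBIC))
cv2.imwrite("pics/t1.png",cv2.resize(b[110:290,190:460],(800,533),interpolation=cv2.INTER_CUBIC))
```

```text
(no output)
```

View pics/s1.png

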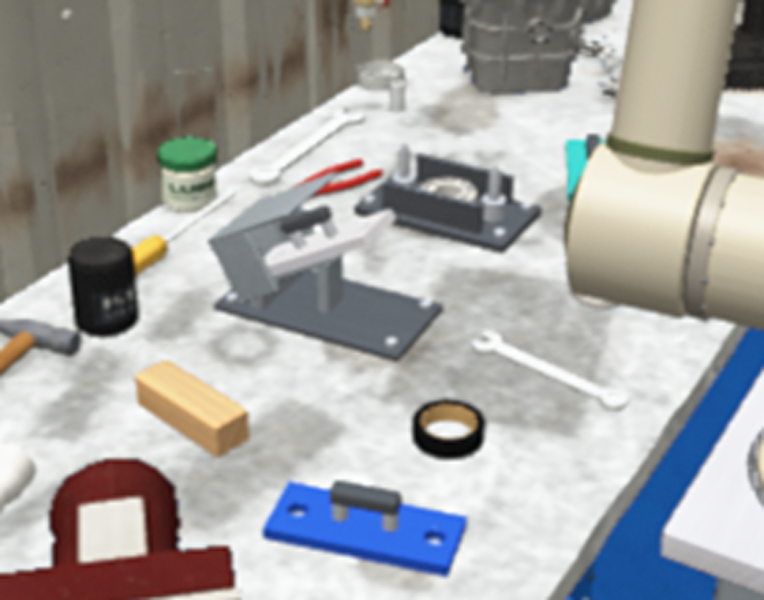

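View pics/t1.png

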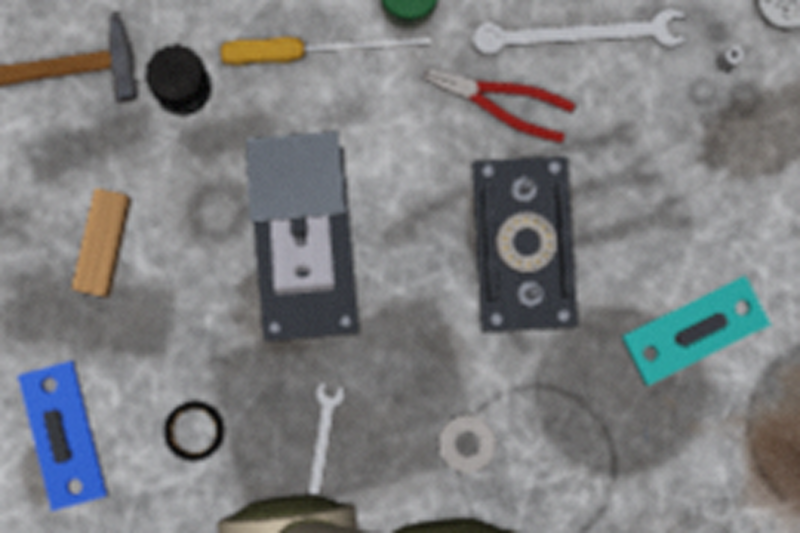

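Run:
```python
from h import *
np.set_printoptions(suppress=True,precision=1)
c=ctrl.capture("top");sc=ctrl.capture("scene")
img=c["img"].astype(float);g=img.mean(2)
def cen(u,v,r=3,bright=True):
    u=u/2.963+190-.5;v=v/2.963+110-.5
    for _ in range(3):
        x0,y0=int(round(u)),int(round(v)); w=g[y0-r:y0+r+1,x0-r:x0+r+1]
        w=(w-np.median(w)).clip(0) if bright else (np.median(w)-w).clip(0)
        yy,xx=np.mgrid[y0-r:y0+r+1,x0-r:x0+r+1]; u,v=(w*xx).sum()/w.sum(),(w*yy).sum()/w.sum()
    return np.array([u,v])
print("jig bolts z14")
J=[onz(c,cen(*p,2),15)[:2] for p in[(488,171),(557,168),(497,321),(568,318)]];print(np.array(J),np.mean(J,0))
for q in("jig_pin0","jig"):
  for n,C in(("top",c),("scene",sc)):
    print(q,n,[(np.round(d["point"],1),onz(C,d["point"],83 if "pin" in q else 0)[:2]) for d in ctrl.landmark_of(q,C)[:4] if d["score"]>.5])
print("rack bolts",[onz(c,cen(*p,2),10)[:2] for p in[(274,329),(346,322)]])
h=cen(302,271,2,False);print("hole",onz(c,h,112.1)[:2])
# segmentations
hsv=cv2.cvtColor(c["img"],cv2.COLOR_RGB2HSV)
up=cv2.resize(c["img"],None,fx=8,fy=8,interpolation=cv2.INTER_CUBIC);hu=cv2.cvtColor(up,cv2.COLOR_RGB2HSV)
def rect(mask,box):
    m=np.zeros_like(mask);a=[int(t*8) for t in box];m[a[1]:a[3],a[0]:a[2]]=mask[a[1]:a[3],a[0]:a[2]]
    ct=max(cv2.findContours(m,cv2.RETR_EXTERNAL,cv2.CHAIN_APPROX_NONE)[0],key=cv2.contourArea)
    return (cv2.boxPoints(cv2.minAreaRect(ct))+.5)/8-.5
wood=((hu[...,0]<22)&(hu[...,1]>90)&(hu[...,2]>110)).astype(np.uint8)
r=rect(wood,(210,170,238,215));W=np.array([onz(c,p,36)[:2] for p in r]);print("block",W,W.mean(0),np.linalg.norm(np.diff(W,axis=0),axis=1))
gu=up.mean(2)
for n,p in(("base",(282,205)),("cover",(280,170)),("plate",(290,204)),("bed",(357,163)),("bench",(330,190)),("wood",(225,190))): print(n,c["img"][p[1],p[0]])
dark=(gu<105).astype(np.uint8)
r=rect(dark,(345,158,390,225));W=np.array([onz(c,p,14)[:2] for p in r]);print("jigbed",W,W.mean(0),np.linalg.norm(np.diff(W,axis=0),axis=1))
pl=((gu>150)).astype(np.uint8)
r=rect(pl,(280,184,304,212));print("plate px",r);W=np.array([onz(c,p,111.7)[:2] for p in r]);print(W)
for n,pt in(("rack_cover",140),("plate_bar",None),("plate_edge",107),("rack_foot",32)):
    a=ctrl.landmark_of(n,c);b=ctrl.landmark_of(n,sc)
    print(n,[(onz(c,d["point"],pt or 0),d["score"]) for d in a[:3]],[tri([(c,x["point"]),(sc,y["point"])]) for x in a[:3] for y in b[:3]] )
```

```text
jig bolts z14
[[ 661.9 -199.7]
 [ 665.  -277.5]
 [ 489.3 -206.2]
 [ 492.5 -283.7]] [ 577.2 -241.8]
jig_pin0 top [(array([370.3, 172.3]), array([ 634.8, -246.7])), (array([370.5, 210.4]), array([ 508.8, -244.4]))]
jig_pin0 scene [(array([327.8, 180.4]), array([ 641.5, -245.7])), (array([363.3, 191. ]), array([ 506.4, -236.1]))]
jig top [(array([368.2, 190.8]), array([ 581.2, -247.8]))]
jig scene [(array([344.7, 208.3]), array([ 573.5, -241.5]))]
rack bolts [array([483.3,  49.4]), array([489.5, -32.3])]
hole [538.7  13.2]
block [[528.4 278.4]
 [644.3 252.3]
 [634.8 213.6]
 [519.  240. ]] [581.6 246.1] [118.8  39.8 118.8]
base [118 116 126]
cover [103 108 118]
plate [163 160 170]
bed [133 134 136]
bench [127 125 125]
wood [165 127  86]
jigbed [[ 671.8 -162.9]
 [ 688.4 -294.1]
 [ 465.4 -318.9]
 [ 449.4 -189.2]] [ 568.8 -241.3] [132.2 224.4 130.7]
plate px [[281.2 184.4]
 [300.1 183.2]
 [301.6 205.8]
 [282.6 207. ]]
[[595.2  46.2]
 [598.3 -15.1]
 [525.  -19. ]
 [521.8  42. ]]
rack_cover [(array([608. ,  19.5, 140. ]), 0.65)] [array([606.5,  18.5, 137.1])]
plate_bar [(array([370.4, 294.1, 
[... 275 characters left out ...]
 42.3])]
plate_edge [(array([428.2, 292.6, 107. ]), 0.86), (array([533.4,  10.3, 107. ]), 0.74), (array([ 497.7, -454.5,  107. ]), 0.69)] [array([421.6, 308.7,   9. ]), array([409.2, 251.6, 256.2]), array([340.4, 221.5, 374.9]), array([ 578.1,   33.6, -262. ]), array([532.9,  10. , 103.2]), array([446.1, -29. , 244.6]), array([ 824.2, -690.4, -994.6]), array([ 678. , -495.4, -192.6]), array([ 499.9, -481.7,    2.5])]
rack_foot [(array([653. ,  26.6,  32. ]), 0.89), (array([ 517.7, -248.6,   32. ]), 0.37)] [array([623.2,  12.5, 134.3]), array([650.6,  25.2,  34.8]), array([607.9,   1.3,  89.5]), array([ 631.5, -205.4,   37. ]), array([ 677.5, -217. , -104.4]), array([ 604. , -224.6,  -26.5])]
```

```bash
cat >> h.py <<'E'
def frame(yaw,pitch=0):  # tool pointing down, tool y along yaw+90 axis; pitch>0 tilts tip forward
    z=np.array([np.sin(np.radians(pitch)),0,-np.cos(np.radians(pitch))]);y=np.array([0,1.,0]);x=np.cross(y,z)
    return Rn.from_euler('z',yaw,degrees=True)*Rn.from_matrix(np.array([x,y,z]).T)
def plan(p,Rt,show=True):
    s=ctrl.sense();R0=rot(s);best=None
    for k in(0,180):
        Rk=Rt*Rn.from_euler('z',k,degrees=True);rv=(R0.inv()*Rk).as_rotvec()
        if best is None or np.linalg.norm(rv)<np.linalg.norm(best[0]): best=(rv,Rk)
    rv,Rk=best;d=np.array(p)-s["eef_pos"]
    print("t",round(s["time_s"],2),"pos",s["eef_pos"].round(1),"rotvec tool",rv.round(4),"|deg|",round(np.degrees(np.linalg.norm(rv)),1),"shift m in present tool",(R0.inv().apply(d)/1000).round(4),"in target tool",(Rk.inv().apply(d)/1000).round(4))
    print("  F",np.round(s["force"],1),"grip",round(s["grip_width"]*85,1),round(s["grip_force"],1),"j",np.round(s["joints"],2),"tool axes\n",R0.as_matrix().round(3))
E
python3 - <<'E'
from h import *
plan([539.5,13,200],frame(4.4))
E
```

```text
t 2.0 pos [ 166.  -498.1  231.3] rotvec tool [-0.     0.     0.245] |deg| 14.0 shift m in present tool [ 0.5159 -0.3667  0.0313] in target tool [ 0.4116 -0.4809  0.0313]
  F [ 0.5  0.8 -0.2] grip 85.1 0.0 j [-1.47  0.31  1.5  -0.    1.33 -0.22] tool axes
 [[ 0.949  0.316 -0.   ]
 [ 0.316 -0.949  0.   ]
 [-0.    -0.    -1.   ]]
```

send_rows:
  targets:
    - [-1,0,0,0,0,0,0.1225]
    - [-1,0,0,0,0,0,0.1225]
    - [-1,0.034,-0.04,0,0,0,0]
    - [-1,0.034,-0.04,0,0,0,0]
    - [-1,0.034,-0.04,0,0,0,0]
    - [-1,0.034,-0.04,0,0,0,0]
    - [-1,0.034,-0.04,0,0,0,0]
    - [-1,0.034,-0.04,0,0,0,0]
    - [-1,0.034,-0.04,0,0,0,0]
    - [-1,0.034,-0.04,0,0,0,0]
  squeeze: 100

```text
time_s: 3.25
eef_pos: [413.5, -156.6, 231.5]
ee_rot: [0.0, 0.999, 0.038, 0.0]
force: [0.5, -0.2, 0.5]
grip_width: 1.002
grip_force: 0.0
```

send_rows:
  targets:
    - [-1,0.034,-0.04,0.005,0,0,0]
    - [-1,0.034,-0.04,0.01,0,0,0]
    - [-1,0.034,-0.04,0.01,0,0,0]
    - [-1,0.034,-0.04,0.006,0,0,0]
    - [-1,0,0,0,0,0,0]
    - [-1,0,0,0,0,0,0]
    - [-1,0,0,0,0,0,0]
    - [-1,0,0,0,0,0,0]
    - [-1,0,0,0,0,0,0]
    - [-1,0,0,0,0,0,0]

```text
time_s: 4.5
eef_pos: [536.0, 11.6, 200.4]
ee_rot: [0.0, 0.999, 0.038, 0.0]
force: [-0.2, -0.8, 0.8]
grip_width: 0.998
grip_force: 0.0
```

Run:
```python
from h import *
plan([539.5,13,80],frame(4.4))
a=ctrl.capture("scene")["img"][:,:,::-1]
cv2.imwrite("pics/s2.png",cv2.resize(a[130:270,220:410],(800,589),interpolation=cv2.INTER_CUBIC))
```

```text
t 4.5 pos [536.   11.6 200.4] rotvec tool [ 0.0001 -0.0002 -0.0004] |deg| 0.0 shift m in present tool [ 0.0036 -0.0011  0.1204] in target tool [ 0.0036 -0.0011  0.1204]
  F [-0.2 -0.8  0.8] grip 84.8 0.0 j [-0.2   0.36  1.51 -0.    1.27  1.3 ] tool axes
 [[ 0.997  0.076  0.   ]
 [ 0.076 -0.997 -0.   ]
 [ 0.     0.    -1.   ]]
```

View pics/s2.png

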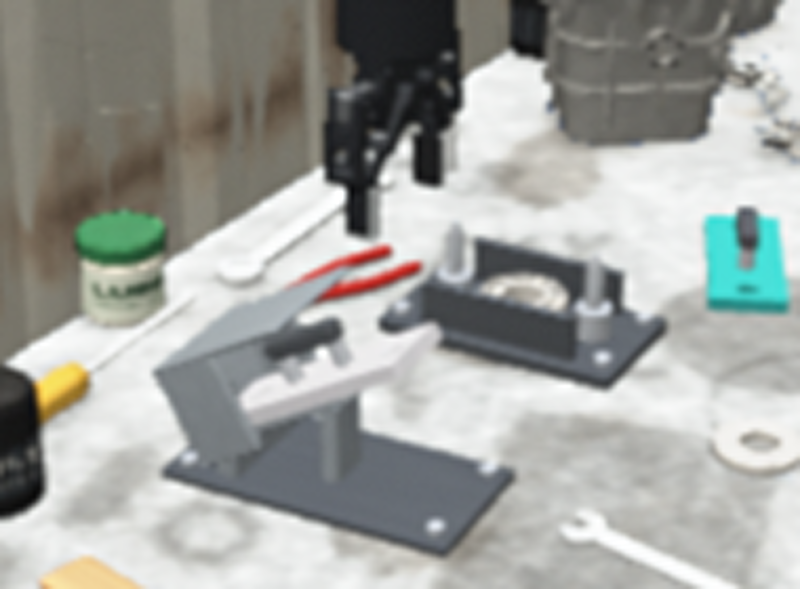

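send_rows:
  targets:
    - [-1,0.0036,-0.001,0,0,0,0]
    - [-1,0,0,0.02,0,0,0]
    - [-1,0,0,0.02,0,0,0]
    - [-1,0,0,0.02,0,0,0]
    - [-1,0,0,0.02,0,0,0]
    - [-1,0,0,0.015,0,0,0]
    - [-1,0,0,0.015,0,0,0]
    - [-1,0,0,0.01,0,0,0]
    - [-1,0,0,0,0,0,0]
    - [-1,0,0,0,0,0,0]

```text
time_s: 5.8
eef_pos: [539.8, 13.0, 80.8]
ee_rot: [0.0, 0.999, 0.038, 0.0]
force: [0.5, 0.0, 0.1]
grip_width: 0.999
grip_force: 0.0
```

Run:
```python
from h import *
plan([539.5,13,80],frame(4.4))
a=ctrl.capture("scene")["img"][:,:,::-1]
cv2.imwrite("pics/s3.png",cv2.resize(a[160:250,240:360],(800,600),interpolation=cv2.INTER_CUBIC))
```

```text
t 5.8 pos [539.8  13.   80.8] rotvec tool [ 0.0003 -0.0009  0.0001] |deg| 0.1 shift m in present tool [-0.0003  0.      0.0008] in target tool [-0.0003  0.      0.0008]
  F [0.5 0.  0.1] grip 84.9 0.0 j [-0.19  0.51  1.63 -0.    1.    1.3 ] tool axes
 [[ 0.997  0.077  0.001]
 [ 0.077 -0.997 -0.   ]
 [ 0.001  0.    -1.   ]]
```

View pics/s3.png

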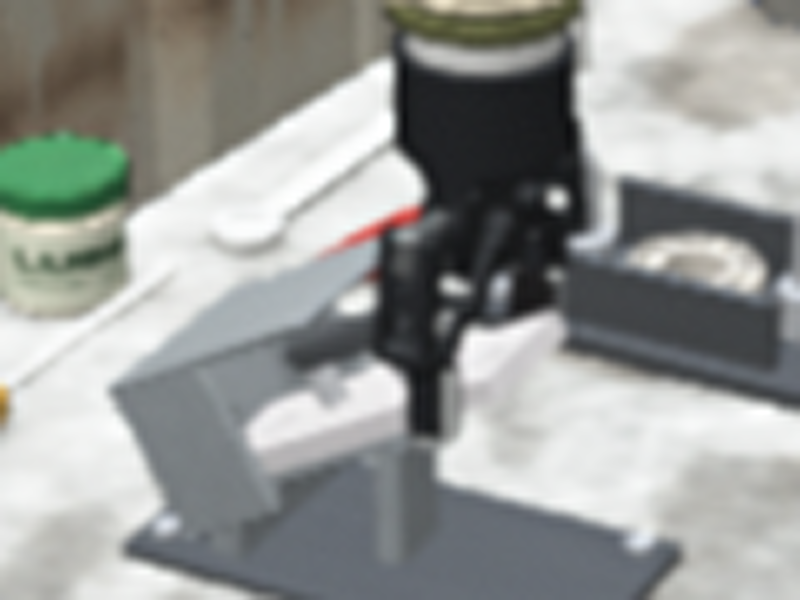

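send_rows:
  targets:
    - [1,0,0,0,0,0,0]
    - [1,0,0,0,0,0,0]
    - [1,0,0,0,0,0,0]
    - [1,0,0,0,0,0,0]
    - [1,0,0,0,0,0,0]
    - [1,0,0,0,0,0,0]
    - [1,0,0,0,0,0,0]
    - [1,0,0,0,0,0,0]
    - [1,0,0,0,0,0,0]
    - [1,0,0,0,0,0,0]
  squeeze: 110

```text
time_s: 7.1
eef_pos: [539.6, 13.0, 81.1]
ee_rot: [0.0, 0.999, 0.039, 0.0]
force: [-4.1, -0.5, 5.2]
grip_width: 0.73
grip_force: 118.8
```

send_rows:
  targets:
    - [1,-0.00433,0,-0.0025,0,0,0]
    - [1,-0.00433,0,-0.0025,0,0,0]
    - [1,-0.00433,0,-0.0025,0,0,0]
    - [1,-0.00433,0,-0.0025,0,0,0]
    - [1,-0.00433,0,-0.0025,0,0,0]
    - [1,-0.00433,0,-0.0025,0,0,0]
    - [1,-0.00433,0,-0.0025,0,0,0]
    - [1,-0.00433,0,-0.0025,0,0,0]
    - [1,0,0,0,0,0,0]
    - [1,0,0,0,0,0,0]

```text
time_s: 8.35
eef_pos: [505.0, 10.4, 100.6]
ee_rot: [0.0, 0.999, 0.038, 0.0]
force: [0.7, 0.3, 3.1]
grip_width: 0.727
grip_force: 119.6
```

send_rows:
  targets:
    - [1,-0.00866,0,-0.005,0,0,0]
    - [1,-0.00866,0,-0.005,0,0,0]
    - [1,-0.00866,0,-0.005,0,0,0]
    - [1,-0.00866,0,-0.005,0,0,0]
    - [1,-0.00866,0,-0.005,0,0,0]
    - [1,-0.00866,0,-0.005,0,0,0]
    - [1,-0.00866,0,-0.005,0,0,0]
    - [1,-0.00866,0,-0.005,0,0,0]
    - [1,0,0,-0.03,0,0,0]
    - [1,0,0,-0.03,0,0,0]

```text
time_s: 9.6
eef_pos: [434.7, 5.2, 200.8]
ee_rot: [-0.0, 0.999, 0.038, -0.001]
force: [0.1, 0.8, -4.0]
grip_width: 0.728
grip_force: 121.8
```

Run:
```python
from h import *
plan([539.5,13,80],frame(4.4))
a=ctrl.capture("scene")["img"][:,:,::-1]
cv2.imwrite("pics/s4.png",cv2.resize(a[150:270,250:410],(800,600),interpolation=cv2.INTER_CUBIC))
```

```text
t 9.6 pos [434.7   5.2 200.8] rotvec tool [-0.0007  0.0027  0.    ] |deg| 0.2 shift m in present tool [0.1054 0.0004 0.1205] in target tool [0.1051 0.0003 0.1208]
  F [ 0.1  0.8 -4. ] grip 61.9 121.8 j [-0.26  0.14  1.8  -0.    1.2   1.24] tool axes
 [[ 0.997  0.077 -0.003]
 [ 0.077 -0.997  0.   ]
 [-0.003 -0.001 -1.   ]]
```

View pics/s4.png

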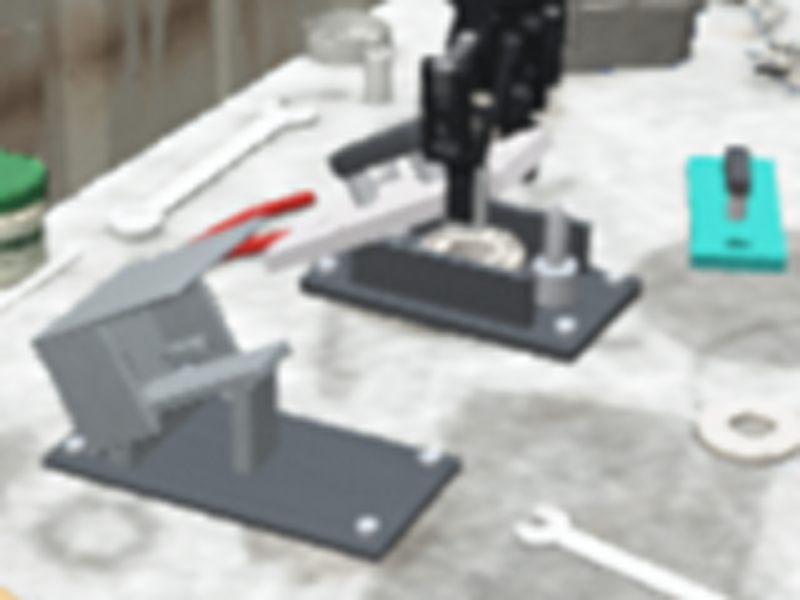

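Run:
```python
from h import *
u=np.array([np.cos(np.radians(-12.7)),np.sin(np.radians(-12.7))])
p=np.array([581.6,246.1])-43*u
plan([*p,100],frame(-12.7,30))
R0=rot(ctrl.sense())
plan([*p,100],frame(-12.7,0))
```

```text
t 9.65 pos [436.4   4.9 204.5] rotvec tool [-0.0772  0.5156  0.2919] |deg| 34.2 shift m in present tool [ 0.1218 -0.2422  0.1046] in target tool [-0.0128 -0.2672  0.1133]
  F [ 2.8 -0.9  0.1] grip 61.9 122.2 j [-0.26  0.14  1.79 -0.    1.21  1.24] tool axes
 [[ 0.997  0.077  0.004]
 [ 0.077 -0.997 -0.001]
 [ 0.004  0.002 -1.   ]]
t 9.65 pos [436.4   4.9 204.5] rotvec tool [ 0.001  -0.0041  0.2986] |deg| 17.1 shift m in present tool [ 0.1218 -0.2422  0.1046] in target tool [ 0.0456 -0.2672  0.1045]
  F [ 2.8 -0.9  0.1] grip 61.9 122.2 j [-0.26  0.14  1.79 -0.    1.21  1.24] tool axes
 [[ 0.997  0.077  0.004]
 [ 0.077 -0.997 -0.001]
 [ 0.004  0.002 -1.   ]]
```

send_rows:
  targets:
    - [1,0,0,0,-0.0193,0.1289,0.073]
    - [1,0,0,0,-0.0193,0.1289,0.073]
    - [1,0,0,0,-0.0193,0.1289,0.073]
    - [1,0,0,0,-0.0193,0.1289,0.073]
    - [1,-0.0026,-0.045,0,0,0,0]
    - [1,-0.0026,-0.045,0,0,0,0]
    - [1,-0.0026,-0.045,0,0,0,0]
    - [1,-0.0026,-0.045,0,0,0,0]
    - [1,-0.0026,-0.045,0,0,0,0]
    - [1,0,-0.042,0,0,0,0]

```text
time_s: 10.9
eef_pos: [482.5, 269.3, 192.3]
ee_rot: [0.029, 0.961, -0.107, 0.254]
force: [0.3, -0.6, -4.6]
grip_width: 0.731
grip_force: 122.3
```

send_rows:
  targets:
    - [1,0,0,0.02,0,0,0]
    - [1,0,0,0.02,0,0,0]
    - [1,0,0,0.02,0,0,0]
    - [1,0,0,0.02,0,0,0]
    - [1,0,0,0.02,0,0,0]
    - [1,0,0,0.013,0,0,0]
    - [1,0,0,0,0,0,0]
    - [1,0,0,0,0,0,0]
    - [1,0,0,0,0,0,0]
    - [1,0,0,0,0,0,0]

```text
time_s: 12.15
eef_pos: [538.4, 255.9, 96.3]
ee_rot: [0.028, 0.96, -0.107, 0.256]
force: [-0.4, -0.6, -5.1]
grip_width: 0.726
grip_force: 122.6
```

Run:
```python
from h import *
u=np.array([np.cos(np.radians(-12.7)),np.sin(np.radians(-12.7))])
p=np.array([581.6,246.1])-43*u
plan([*p,100],frame(-12.7,30))
c=ctrl.capture("scene");d=ctrl.capture("top")
s1=c["img"][210:330,170:330,::-1];t1=d["img"][145:235,195:315,::-1]
cv2.imwrite("pics/s5.png",np.vstack([cv2.resize(s1,(400,300),interpolation=2),cv2.resize(t1,(400,300),interpolation=2)]))
cv2.imwrite("pics/s5raw.png",c["img"][:,:,::-1]);cv2.imwrite("pics/t5raw.png",d["img"][:,:,::-1])
for q in("plate","plate_bar","block"):
  for C in(c,d): print(q,[(np.round(x["point"],1),round(x["score"],2)) for x in ctrl.landmark_of(q,C)[:4]])
```

```text
t 12.15 pos [538.4 255.9  96.3] rotvec tool [-0.0006  0.0036 -0.0004] |deg| 0.2 shift m in present tool [ 0.003   0.0001 -0.0025] in target tool [ 0.003   0.0001 -0.0025]
  F [-0.4 -0.6 -5.1] grip 61.7 122.6 j [ 0.37  0.47  1.76 -0.57  0.54  2.6 ] tool axes
 [[ 0.846 -0.22   0.485]
 [-0.191 -0.976 -0.109]
 [ 0.497 -0.001 -0.868]]
plate [(array([248.3, 249.6]), 0.84), (array([396.5, 194.1]), 0.82), (array([318.1, 323.7]), 0.63)]
plate [(array([220.7, 189.9]), 0.76), (array([424.4, 221. ]), 0.56)]
plate_bar [(array([397.3, 181.4]), 0.94), (array([248.4, 232.9]), 0.84), (array([314. , 310.2]), 0.63), (array([300.7, 245.7]), 0.21)]
plate_bar [(array([425.8, 217.7]), 0.82), (array([217.2, 187.8]), 0.57)]
block [(array([250.1, 283.2]), 0.58)]
block [(array([225.6, 193.1]), 0.57)]
```

View pics/s5.png

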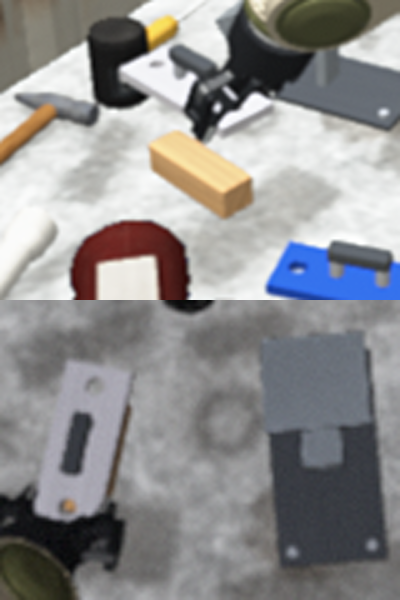

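Run:
```python
from h import *
np.set_printoptions(suppress=True,precision=1)
c=ctrl.capture("scene");d=ctrl.capture("top")
for a,b in(((248.3,249.6),(220.7,189.9)),((248.4,232.9),(217.2,187.8))): print("tri",tri([(c,a),(d,b)]))
for p in((222.8,169.8),(214.7,206.7)):print("hole",onz(d,p,123))
up=cv2.resize(d["img"],None,fx=8,fy=8,interpolation=cv2.INTER_CUBIC).astype(float)
m=((up.mean(2)>135)&(up[...,2]>up[...,0]-3)).astype(np.uint8);k=np.zeros_like(m);k[155*8:212*8,200*8:240*8]=1;m*=k
ct=max(cv2.findContours(cv2.morphologyEx(m,cv2.MORPH_OPEN,np.ones((9,9))),0,1)[0],key=cv2.contourArea)
B=(cv2.boxPoints(cv2.minAreaRect(ct))+.5)/8-.5
W=np.array([onz(d,p,123)[:2] for p in B]);print(W,W.mean(0),np.linalg.norm(np.diff(W,axis=0),axis=1))
s=c["img"][225:270,215:285,::-1];cv2.imwrite("pics/s6.png",cv2.resize(s,(800,514),interpolation=2))
```

```text
tri [581.9 244.  102.5]
tri [581.3 244.6 151.5]
hole [643.4 232.9 123. ]
hole [524.8 258.4 123. ]
[[680.  307.9]
 [678.5 179.5]
 [513.4 179.4]
 [515.  306.6]] [596.8 243.3] [128.4 165.1 127.2]
```

View pics/s6.png

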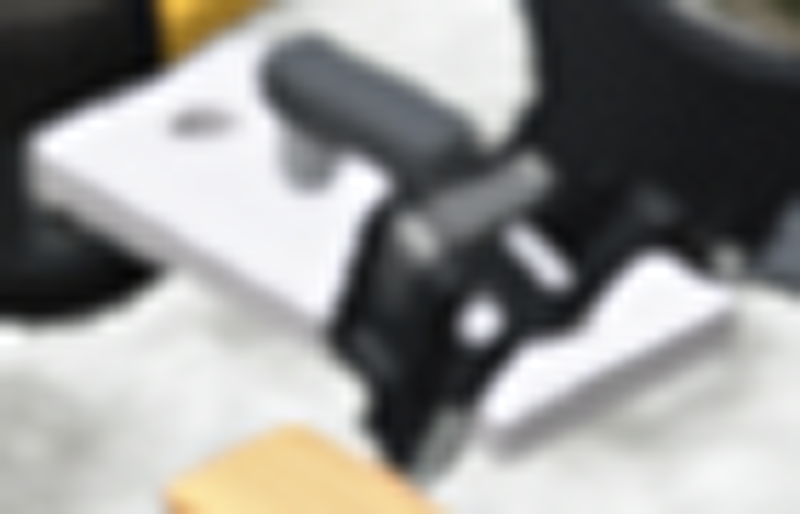

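Run:
```python
from h import *
c=ctrl.capture("scene");d=ctrl.capture("top")
a=np.radians(-12.3);u=np.array([np.cos(a),np.sin(a),0]);v=np.array([-u[1],u[0],0])
for tilt in(-4,0,4):
  t=np.radians(tilt);U=np.cos(t)*u+np.sin(t)*np.array([0,0,1])
  for z in (115,120,125):
    C=np.array([583,245.5,z])
    print(tilt,z,[proj(c,C+sx*80*U+sy*32*v).round(1).tolist() for sx,sy in((1,1),(-1,1),(-1,-1))])
print("meas",(218.1-.4,238.1-.4),(257.9-.4,262.6-.4),(279.3-.4,251.2-.4))
```

```text
-4 115 [[217.8, 240.6], [259.0, 261.6], [279.4, 250.7]]
-4 120 [[217.7, 238.9], [258.9, 259.8], [279.4, 249.0]]
-4 125 [[217.5, 237.2], [258.8, 258.0], [279.3, 247.2]]
0 115 [[217.6, 238.7], [259.2, 263.6], [279.6, 252.7]]
0 120 [[217.4, 237.0], [259.1, 261.8], [279.5, 251.0]]
0 125 [[217.2, 235.3], [259.0, 260.0], [279.4, 249.2]]
4 115 [[217.4, 236.8], [259.3, 265.6], [279.6, 254.6]]
4 120 [[217.3, 235.1], [259.2, 263.8], [279.5, 252.9]]
4 125 [[217.1, 233.4], [259.1, 262.0], [279.4, 251.1]]
meas (217.7, 237.7) (257.5, 262.20000000000005) (278.90000000000003, 250.79999999999998)
```

send_rows:
  targets:
    - [1,-0.006,0,0.0104,0,0,0]
    - [1,-0.006,0,0.0104,0,0,0]
    - [1,-0.006,0,0.0104,0,0,0]
    - [1,-0.006,0,0.0104,0,0,0]
    - [1,-0.005,0,0.0087,0,0,0]
    - [1,-0.0025,0,0.0043,0,0,0]
    - [1,-0.0015,0,0.0026,0,0,0]
    - [1,0,0,0,0,0,0]
    - [1,0,0,0,0,0,0]
    - [1,0,0,0,0,0,0]

```text
time_s: 14.0
eef_pos: [538.2, 255.9, 30.1]
ee_rot: [0.028, 0.96, -0.107, 0.255]
force: [-0.2, 0.4, -4.8]
grip_width: 0.726
grip_force: 122.8
```

send_rows:
  targets:
    - [1,-0.0005,0,0.0009,0,0,0]
    - [1,-0.0005,0,0.0009,0,0,0]
    - [1,-0.0005,0,0.0009,0,0,0]
    - [1,-0.0005,0,0.0009,0,0,0]
    - [1,0,0,0,0,0,0]
    - [1,0,0,0,0,0,0]
    - [1,0,0,0,0,0,0]
    - [1,0,0,0,0,0,0]
    - [1,0,0,0,0,0,0]
    - [1,0,0,0,0,0,0]

```text
time_s: 15.25
eef_pos: [538.2, 255.8, 25.7]
ee_rot: [0.028, 0.961, -0.107, 0.255]
force: [0.3, 0.3, -4.4]
grip_width: 0.731
grip_force: 122.8
```

send_rows:
  targets:
    - [1,-0.0005,0,0.0009,0,0,0]
    - [1,0,0,0,0,0,0]
    - [1,-0.0005,0,0.0009,0,0,0]
    - [1,0,0,0,0,0,0]
    - [1,-0.0005,0,0.0009,0,0,0]
    - [1,0,0,0,0,0,0]
    - [1,-0.0005,0,0.0009,0,0,0]
    - [1,0,0,0,0,0,0]
    - [1,0,0,0,0,0,0]
    - [1,0,0,0,0,0,0]

```text
time_s: 16.5
eef_pos: [538.3, 255.8, 21.7]
ee_rot: [0.028, 0.96, -0.107, 0.255]
force: [0.3, 0.8, -2.5]
grip_width: 0.725
grip_force: 122.6
```

send_rows:
  targets:
    - [1,-0.0005,0,0.0009,0,0,0]
    - [1,0,0,0,0,0,0]
    - [1,0,0,0,0,0,0]
    - [1,0,0,0,0,0,0]
    - [1,0,0,0,0,0,0]
    - [1,0,0,0,0,0,0]
    - [1,0,0,0,0,0,0]
    - [1,0,0,0,0,0,0]
    - [1,0,0,0,0,0,0]
    - [1,0,0,0,0,0,0]

```text
time_s: 17.75
eef_pos: [538.4, 255.9, 20.8]
ee_rot: [0.028, 0.96, -0.107, 0.255]
force: [-2.7, -0.2, 5.0]
grip_width: 0.728
grip_force: 123.4
```

send_rows:
  targets:
    - [0.3,0,0,0,0,0,0]
    - [0,0,0,0,0,0,0]
    - [-0.6,0,0,0,0,0,0]
    - [-1,0,0,0,0,0,0]
    - [-1,0,0,0,0,0,0]
    - [-1,0,0,0,0,0,0]
    - [-1,0,0,0,0,0,0]
    - [-1,0,0,0,0,0,0]
    - [-1,0,0,-0.02,0,0,0]
    - [-1,0,0,-0.02,0,0,0]

```text
time_s: 19.0
eef_pos: [518.5, 260.1, 55.5]
ee_rot: [0.028, 0.961, -0.107, 0.255]
force: [0.1, -0.5, 0.3]
grip_width: 0.999
grip_force: 0.0
```

send_rows:
  targets:
    - [-1,0,0,-0.03,0,0,0]
    - [-1,0,0,-0.03,0,0,0]
    - [-1,0,0,-0.04,0,0,0]
    - [-1,0,0,-0.04,0,0,0]
    - [-1,0,0,-0.02,0,-0.1309,0]
    - [-1,0,0,0,0,-0.1309,0]
    - [-1,0,0,0,0,-0.1309,0]
    - [-1,0,0,0,0,-0.1309,0]
    - [-1,0,0,0,0,0,0]
    - [-1,0,0,0,0,0,0]

```text
time_s: 20.25
eef_pos: [441.0, 277.6, 193.9]
ee_rot: [-0.0, 0.994, -0.111, -0.001]
force: [-0.1, -0.1, 0.4]
grip_width: 1.0
grip_force: 0.0
```

Run:
```python
from h import *
np.set_printoptions(suppress=True,precision=1)
c=ctrl.capture("scene");d=ctrl.capture("top")
for q,z in(("plate",36),("plate_bar",74)):
  a=[x["point"] for x in ctrl.landmark_of(q,c)];b=[x["point"] for x in ctrl.landmark_of(q,d)]
  print(q,[onz(c,x,z) for x in a],[onz(d,x,z) for x in b])
  print([X for X in(tri([(c,x),(d,y)]) for x in a for y in b) if 0<X[2]<120])
plan([581.6,246,160],frame(-12.3))
t=d["img"][155:225,195:295,::-1];s=c["img"][230:310,210:310,::-1]
cv2.imwrite("pics/s7.png",np.vstack([cv2.resize(s,(400,320),interpolation=2),cv2.resize(t,(400,280),interpolation=2)]))
```

```text
plate [array([ 444.9, -377.5,   36. ]), array([579.1, 247.1,  36. ])] [array([588.4, 251.2,  36. ]), array([360.9, 289.3,  36. ]), array([ 471.9, -433.9,   36. ])]
[array([ 471.6, -442.2,    1.9]), array([584.3, 248.4,  35.8])]
plate_bar [array([581.4, 246.2,  74. ]), array([ 450.1, -395. ,   74. ]), array([345.3, 327.9,  74. ]), array([609. ,  89.3,  74. ])] [array([ 478.6, -430.9,   74. ]), array([583.8, 233.3,  74. ]), array([366.5, 288.3,  74. ])]
[array([586.7, 236.1,  65.9]), array([ 473.7, -438.7,   51.2]), array([365.7, 294.9,  42.1])]
t 20.55 pos [441.1 277.8 194.3] rotvec tool [-0.  0. -0.] |deg| 0.4 shift m in present tool [0.1 0.  0. ] in target tool [0.1 0.  0. ]
  F [-0.3  0.4  0.6] grip 84.6 0.0 j [0.3 0.3 1.6 0.  1.2 2.1] tool axes
 [[ 1.  -0.2 -0. ]
 [-0.2 -1.   0. ]
 [-0.  -0.  -1. ]]
```

View pics/s7.png

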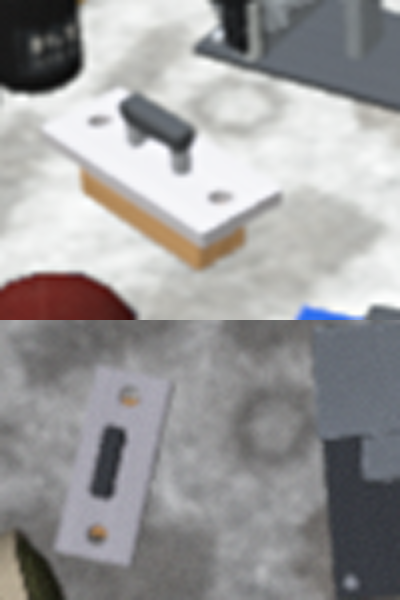

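Run:
```python
from h import *
np.set_printoptions(suppress=True,precision=2)
c=ctrl.capture("scene");d=ctrl.capture("top")
h=[onz(d,p,48)[:2] for p in((226.85,173.85),(218.9,207.9))];print("holes",h,np.mean(h,0),np.linalg.norm(h[0]-h[1]),np.degrees(np.arctan2(*(h[0]-h[1])[::-1])))
up=cv2.resize(d["img"],None,fx=8,fy=8,interpolation=cv2.INTER_CUBIC).astype(float);x0,y0=205,163
g=up[y0*8:218*8,x0*8:242*8].mean(2)
def comp(m,seed):
    n,l=cv2.connectedComponents(m.astype(np.uint8)); return l==l[int((seed[1]-y0)*8),int((seed[0]-x0)*8)]
for n,m,seed,z in(("bar",g<110,(221.5,190.5),82),("plate",g>140,(218,190),48)):
    k=comp(m,seed);ct=np.argwhere(k)[:,::-1].astype(np.float32);r=cv2.minAreaRect(ct)
    B=(cv2.boxPoints(r)+.5)/8-.5+[x0,y0];W=np.array([onz(d,p,z)[:2] for p in B])
    e=np.diff(W,axis=0);L=e[np.argmax(np.linalg.norm(e,axis=1))]
    print(n,k.sum(),W.mean(0),np.linalg.norm(e,axis=1),np.degrees(np.arctan(L[1]/L[0])))
```

```text
holes [array([639.9 , 232.31]), array([525.5 , 258.53])] [582.7  245.42] 117.36599235869608 -12.909959646351801
bar 6571 [581.81 243.65] [60.03 20.23 60.01] -12.930120515572098
plate 85044 [588.42 245.04] [124.15 179.99 122.95] 0.010436923404883744
```

Run:
```python
from h import *
plan([582,244.7,54],frame(-12.9))
```

```text
t 20.65 pos [441.2 277.7 194.3] rotvec tool [-0.0004  0.0037  0.0036] |deg| 0.3 shift m in present tool [0.1451 0.0013 0.1397] in target tool [0.1446 0.0008 0.1403]
  F [ 0.2  0.8 -0.3] grip 85.1 0.0 j [0.34 0.34 1.56 0.   1.24 2.13] tool axes
 [[ 0.976 -0.22  -0.004]
 [-0.22  -0.976  0.001]
 [-0.004 -0.    -1.   ]]
```

send_rows:
  targets:
    - [-1,0.036,0.0002,0,0,0.0037,0.0036]
    - [-1,0.036,0.0002,0,0,0,0]
    - [-1,0.036,0.0002,0,0,0,0]
    - [-1,0.0366,0.0002,0,0,0,0]
    - [-1,0,0,0.025,0,0,0]
    - [-1,0,0,0.025,0,0,0]
    - [-1,0,0,0.025,0,0,0]
    - [-1,0,0,0.02,0,0,0]
    - [-1,0,0,0,0,0,0]
    - [-1,0,0,0,0,0,0]

```text
time_s: 21.9
eef_pos: [582.6, 244.8, 100.0]
ee_rot: [-0.0, 0.994, -0.112, 0.001]
force: [-0.2, 0.3, 0.3]
grip_width: 0.999
grip_force: 0.0
```

Run:
```python
from h import *
plan([582,244.7,54],frame(-12.9))
```

```text
t 21.9 pos [582.6 244.8 100. ] rotvec tool [-0.0009 -0.0009 -0.0002] |deg| 0.1 shift m in present tool [-0.0006  0.0003  0.046 ] in target tool [-0.0005  0.0002  0.046 ]
  F [-0.2  0.3  0.3] grip 84.9 0.0 j [0.21 0.66 1.31 0.   1.17 2.01] tool axes
 [[ 0.975 -0.223  0.001]
 [-0.223 -0.975  0.001]
 [ 0.001 -0.001 -1.   ]]
```

send_rows:
  targets:
    - [-1,0,0,0.02,0,0,0]
    - [-1,0,0,0.015,0,0,0]
    - [-1,0,0,0.011,0,0,0]
    - [-1,0,0,0,0,0,0]
    - [0,0,0,0,0,0,0]
    - [0.3,0,0,0,0,0,0]
    - [0.5,0,0,0,0,0,0]
    - [0.6,0,0,0,0,0,0]
    - [1,0,0,0,0,0,0]
    - [1,0,0,0,0,0,0]
  squeeze: 60

```text
time_s: 23.15
eef_pos: [582.2, 244.8, 53.2]
ee_rot: [-0.0, 0.994, -0.112, 0.0]
force: [-0.8, 1.8, 1.8]
grip_width: 0.201
grip_force: 58.8
```

send_rows:
  targets:
    - [1,0,0,0,0,0,0]
    - [1,0,0,0,0,0,0]
    - [1,0,0,0,0,0,0]
    - [1,0,0,0,0,0,0]
    - [1,0,0,-0.005,0,0,0]
    - [1,0,0,-0.01,0,0,0]
    - [1,0,0,-0.02,0,0,0]
    - [1,0,0,-0.02,0,0,0]
    - [1,0,0,-0.02,0,0,0]
    - [1,0,0,0,0,0,0]
  squeeze: 90

```text
time_s: 24.4
eef_pos: [582.7, 244.7, 129.4]
ee_rot: [-0.001, 0.994, -0.113, 0.001]
force: [1.0, -0.1, -4.6]
grip_width: 0.198
grip_force: 88.1
```

Run:
```python
from h import *
plan([577,-242,150],frame(2.1))
```

```text
t 24.4 pos [582.7 244.7 129.4] rotvec tool [-0.0011 -0.0021 -0.2622] |deg| 15.0 shift m in present tool [ 0.1033  0.4756 -0.0211] in target tool [-0.0236  0.4861 -0.0206]
  F [ 1.  -0.1 -4.6] grip 16.8 88.1 j [0.21 0.63 1.28 0.   1.22 2.01] tool axes
 [[ 0.975 -0.224  0.002]
 [-0.224 -0.975  0.001]
 [ 0.002 -0.001 -1.   ]]
```

send_rows:
  targets:
    - [1,0,0,-0.02,0,0,0]
    - [1,0,0,-0.025,0,0,-0.0655]
    - [1,0,0,-0.025,0,0,-0.0655]
    - [1,0,0,-0.01,0,0,-0.0655]
    - [1,0,0,0,0,0,-0.0655]
    - [1,-0.002,0.03,0,0,0,0]
    - [1,-0.002,0.04,0,0,0,0]
    - [1,-0.002,0.04,0,0,0,0]
    - [1,-0.002,0.04,0,0,0,0]
    - [1,-0.002,0.04,0,0,0,0]

```text
time_s: 25.65
eef_pos: [578.5, 53.0, 206.7]
ee_rot: [-0.0, 1.0, 0.018, -0.001]
force: [-0.1, 1.6, -4.6]
grip_width: 0.193
grip_force: 88.5
```

send_rows:
  targets:
    - [1,-0.002,0.04,0,0,0,0]
    - [1,-0.002,0.04,0,0,0,0]
    - [1,-0.002,0.04,0,0,0,0]
    - [1,-0.002,0.04,0,0,0,0]
    - [1,-0.002,0.04,0,0,0,0]
    - [1,-0.002,0.04,0,0,0,0]
    - [1,-0.002,0.035,0,0,0,0]
    - [1,0,0.021,0,0,0,0]
    - [1,0,0,0,0,0,0]
    - [1,0,0,0,0,0,0]

```text
time_s: 26.9
eef_pos: [576.0, -240.9, 207.4]
ee_rot: [-0.001, 1.0, 0.019, -0.0]
force: [-0.6, -0.4, -4.5]
grip_width: 0.194
grip_force: 88.7
```

Run:
```python
from h import *
plan([577,-242,130],frame(2.1))
```

```text
t 26.9 pos [ 576.  -240.9  207.4] rotvec tool [-0.0013  0.0009  0.0008] |deg| 0.1 shift m in present tool [0.001  0.0013 0.0774] in target tool [0.0009 0.0012 0.0774]
  F [-0.6 -0.4 -4.5] grip 16.5 88.7 j [-0.58  0.55  1.2   0.    1.39  0.95] tool axes
 [[ 0.999  0.037 -0.001]
 [ 0.037 -0.999  0.001]
 [-0.001 -0.001 -1.   ]]
```

send_rows:
  targets:
    - [1,0.001,0.001,0.02,0,0,0]
    - [1,0,0,0.02,0,0,0]
    - [1,0,0,0.02,0,0,0]
    - [1,0,0,0.02,0,0,0]
    - [1,0,0,0.01,0,0,0]
    - [1,0,0,0.005,0,0,0]
    - [1,0,0,0,0,0,0]
    - [1,0,0,0,0,0,0]
    - [1,0,0,0,0,0,0]
    - [1,0,0,0,0,0,0]

```text
time_s: 28.15
eef_pos: [577.0, -242.9, 113.0]
ee_rot: [-0.0, 1.0, 0.018, -0.0]
force: [0.4, -0.7, -4.1]
grip_width: 0.194
grip_force: 88.6
```

Run:
```python
from h import *
plan([577,-242,112],frame(2.1))
c=ctrl.capture("scene");d=ctrl.capture("top")
cv2.imwrite("pics/s8raw.png",c["img"][:,:,::-1]);cv2.imwrite("pics/t8raw.png",d["img"][:,:,::-1])
t=d["img"][155:230,340:410,::-1];s=c["img"][160:240,300:390,::-1]
cv2.imwrite("pics/s8.png",np.hstack([cv2.resize(s,(420,373),interpolation=2),cv2.resize(t,(348,373),interpolation=2)]))
```

```text
t 28.15 pos [ 577.  -242.9  113. ] rotvec tool [-0.0003  0.     -0.0002] |deg| 0.0 shift m in present tool [ 0.     -0.0009  0.001 ] in target tool [ 0.     -0.0009  0.001 ]
  F [ 0.4 -0.7 -4.1] grip 16.5 88.6 j [-0.59  0.64  1.32  0.    1.19  0.95] tool axes
 [[ 0.999  0.036 -0.   ]
 [ 0.036 -0.999  0.   ]
 [-0.    -0.    -1.   ]]
```

View pics/s8.png

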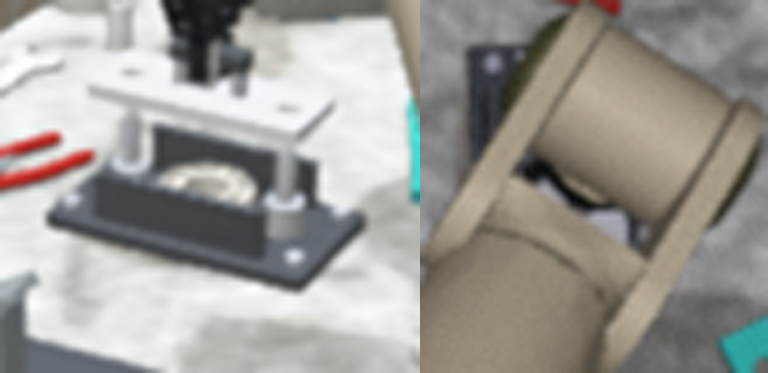

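Run:
```python
from h import *
np.set_printoptions(linewidth=200)
a=cv2.imread("pics/s8raw.png").mean(2).astype(int);b=cv2.imread("pics/scene0.png").mean(2).astype(int)
print("holeL\n",a[171:180,322:336]);print("holeR\n",a[178:188,355:369])
print("pinR now\n",a[188:208,355:370]);print("pinL now\n",a[180:200,321:336])
print("pinR clean\n",b[186:208,355:370]);print("pinL clean\n",b[177:200,321:336])
```

```text
holeL
 [[229 225 223 225 233 240 243 243 241 238 233 226 211 178]
 [237 237 239 242 245 247 247 246 246 245 243 241 238 220]
 [240 242 243 245 244 243 244 245 245 245 245 245 247 247]
 [242 244 244 241 232 226 228 233 237 242 244 245 246 247]
 [243 244 243 235 210 188 193 207 224 237 244 245 245 246]
 [244 245 244 240 230 221 221 228 235 241 244 244 245 245]
 [243 244 245 245 244 243 243 243 243 243 243 243 244 243]
 [231 235 239 241 243 245 245 245 244 244 244 243 243 243]
 [189 194 203 215 227 234 238 240 241 244 245 244 244 244]]
holeR
 [[246 244 243 243 243 242 240 239 237 236 236 237 238 239]
 [246 245 245 245 245 245 244 244 243 242 241 240 241 241]
 [246 245 245 245 245 245 245 245 245 245 244 244 245 245]
 [245 245 245 245 243 240 242 243 244 244 245 245 246 246]
 [244 244 244 241 229 215 217 227 231 238 245 247 247 245]
 [244 244 243 238 222 198 198 203 215 231 244 247 245 233]
 [245 245 245 244 239 234 232 230 233 240 245 244 230 187]
 [243 245 246 246 246 245 245 245 245 246 244 224 176 156]
 [224 233 237 240 243 245 246 248 247 242 221 173 151 181]
 [189 194 199 207 219 2
[... 4739 characters left out ...]
5  69]
 [230 229 222 209 188 166 157 147 149 189 209 162  85  62  64]
 [225 222 215 201 181 164 156 144 149 192 215 169  88  62  66]
 [219 214 204 193 180 165 155 142 145 188 210 165  88  62  67]
 [205 201 189 185 183 171 155 139 143 185 207 165  88  63  67]
 [195 187 175 185 192 173 152 138 148 191 210 165  86  62  66]
 [188 167 160 193 204 181 160 154 169 202 207 151  81  61  64]
 [170 136 139 185 207 200 191 190 196 205 186 122  71  63  67]
 [137 107 111 145 176 194 203 203 196 177 145 100  80  82  98]
 [ 98  91  95 106 123 139 151 156 151 132 116 103 106 125 153]
 [ 69  71  77  85  92  97 104 119 126 114 109 114 127 163 187]
 [ 67  66  67  70  71  71  77  90  99  97 101 117 134 157 175]]
```

Run:
```python
from h import *
np.set_printoptions(suppress=True,precision=1)
c=ctrl.capture("scene")
S=[onz(c,p,38)[:2] for p in((327.6,194.9),(360.7,202.75))];H=[onz(c,p,107.7)[:2] for p in((327.9,175.0),(361.1,182.8))]
print(S,np.mean(S,0),H,np.mean(H,0),np.mean(S,0)-np.mean(H,0))
# what px shift does 1 mm make at plate
b=np.array([577,-242,107.7]);print([proj(c,b+np.eye(3)[i])-proj(c,b) for i in range(3)], "expected hole px",[proj(c,[577+k*59.96,-242+k*2.2,107.7]) for k in(1,-1)],"expected shoulder",[proj(c,[577.2+k*59.96,-241.8+k*2.2,38]) for k in(1,-1)])
```

```text
[array([ 633.3, -231.3]), array([ 514.6, -238.4])] [ 573.9 -234.9] [array([ 635.6, -235.7]), array([ 516.9, -239.2])] [ 576.3 -237.4] [-2.3  2.6]
[array([-0.3, -0.1]), array([-0.1,  0.1]), array([ 0. , -0.3])] expected hole px [array([328.2, 174.5]), array([361.8, 182.2])] expected shoulder [array([327.8, 193.7]), array([360.8, 201.9])]
```

send_rows:
  targets:
    - [1,-0.001,-0.001,0,0,0,0]
    - [1,0,0,0.004,0,0,0]
    - [1,0,0,0.004,0,0,0]
    - [1,0,0,0.004,0,0,0]
    - [1,0,0,0.002,0,0,0]
    - [1,0,0,0.002,0,0,0]
    - [1,0,0,0.001,0,0,0]
    - [1,0,0,0.001,0,0,0]
    - [1,0,0,0,0,0,0]
    - [1,0,0,0,0,0,0]

```text
time_s: 29.55
eef_pos: [575.9, -241.9, 94.8]
ee_rot: [-0.0, 1.0, 0.018, -0.0]
force: [-0.1, 0.7, -4.5]
grip_width: 0.196
grip_force: 88.7
```

send_rows:
  targets:
    - [1,0,0,0.001,0,0,0]
    - [1,0,0,0,0,0,0]
    - [1,0,0,0.001,0,0,0]
    - [1,0,0,0,0,0,0]
    - [1,0,0,0.001,0,0,0]
    - [1,0,0,0,0,0,0]
    - [1,0,0,0.001,0,0,0]
    - [1,0,0,0,0,0,0]
    - [1,0,0,0,0,0,0]
    - [1,0,0,0,0,0,0]

```text
time_s: 30.8
eef_pos: [575.9, -241.9, 90.8]
ee_rot: [-0.0, 1.0, 0.018, -0.0]
force: [-1.0, 0.6, -5.1]
grip_width: 0.195
grip_force: 88.7
```

send_rows:
  targets:
    - [1,0,0,0.0005,0,0,0]
    - [1,0,0,0.0005,0,0,0]
    - [1,0,0,0.0005,0,0,0]
    - [1,0,0,0.0005,0,0,0]
    - [1,0,0,0.0005,0,0,0]
    - [1,0,0,0.0005,0,0,0]
    - [1,0,0,0,0,0,0]
    - [1,0,0,0,0,0,0]
    - [1,0,0,0,0,0,0]
    - [1,0,0,0,0,0,0]

```text
time_s: 32.05
eef_pos: [575.9, -241.9, 87.7]
ee_rot: [-0.0, 1.0, 0.018, -0.0]
force: [-0.1, -0.1, -5.4]
grip_width: 0.191
grip_force: 88.7
```

send_rows:
  targets:
    - [1,0,0,0.0005,0,0,0]
    - [1,0,0,0.0005,0,0,0]
    - [1,0,0,0.0005,0,0,0]
    - [1,0,0,0.0005,0,0,0]
    - [1,0,0,0.001,0,0,0]
    - [1,0,0,0.001,0,0,0]
    - [1,0,0,0.001,0,0,0]
    - [1,0,0,0.001,0,0,0]
    - [1,0,0,0,0,0,0]
    - [1,0,0,0,0,0,0]

```text
time_s: 33.3
eef_pos: [575.9, -241.9, 81.8]
ee_rot: [-0.0, 1.0, 0.018, -0.0]
force: [-0.4, 0.1, -5.8]
grip_width: 0.199
grip_force: 88.7
```

send_rows:
  targets:
    - [1,0,0,0.002,0,0,0]
    - [1,0,0,0.002,0,0,0]
    - [1,0,0,0.0025,0,0,0]
    - [1,0,0,0.0025,0,0,0]
    - [1,0,0,0.0025,0,0,0]
    - [1,0,0,0.0025,0,0,0]
    - [1,0,0,0.0025,0,0,0]
    - [1,0,0,0.0025,0,0,0]
    - [1,0,0,0.001,0,0,0]
    - [1,0,0,0,0,0,0]

```text
time_s: 34.55
eef_pos: [575.9, -241.9, 61.7]
ee_rot: [-0.0, 1.0, 0.018, -0.0]
force: [0.1, 0.0, -4.7]
grip_width: 0.199
grip_force: 88.7
```

send_rows:
  targets:
    - [1,0,0,0.001,0,0,0]
    - [1,0,0,0.001,0,0,0]
    - [1,0,0,0.001,0,0,0]
    - [1,0,0,0.001,0,0,0]
    - [1,0,0,0.0005,0,0,0]
    - [1,0,0,0.0005,0,0,0]
    - [1,0,0,0,0,0,0]
    - [1,0,0,0,0,0,0]
    - [1,0,0,0,0,0,0]
    - [1,0,0,0,0,0,0]

```text
time_s: 35.8
eef_pos: [575.9, -241.9, 56.8]
ee_rot: [-0.0, 1.0, 0.018, -0.0]
force: [0.2, -0.3, -4.3]
grip_width: 0.196
grip_force: 88.7
```

send_rows:
  targets:
    - [1,0,0,0.0005,0,0,0]
    - [1,0,0,0,0,0,0]
    - [1,0,0,0.0005,0,0,0]
    - [1,0,0,0,0,0,0]
    - [1,0,0,0.0005,0,0,0]
    - [1,0,0,0,0,0,0]
    - [1,0,0,0,0,0,0]
    - [1,0,0,0,0,0,0]
    - [1,0,0,0,0,0,0]
    - [1,0,0,0,0,0,0]

```text
time_s: 37.05
eef_pos: [575.9, -241.9, 55.3]
ee_rot: [-0.0, 1.0, 0.018, -0.0]
force: [-0.9, 1.1, -3.1]
grip_width: 0.195
grip_force: 89.0
```

send_rows:
  targets:
    - [1,0,0,0.0004,0,0,0]
    - [1,0,0,0,0,0,0]
    - [1,0,0,0.0003,0,0,0]
    - [1,0,0,0,0,0,0]
    - [1,0,0,0,0,0,0]
    - [1,0,0,0,0,0,0]
    - [1,0,0,0,0,0,0]
    - [1,0,0,0,0,0,0]
    - [1,0,0,0,0,0,0]
    - [1,0,0,0,0,0,0]

```text
time_s: 38.3
eef_pos: [576.0, -241.9, 55.3]
ee_rot: [-0.0, 1.0, 0.018, -0.0]
force: [-3.3, 1.8, 5.7]
grip_width: 0.197
grip_force: 90.3
```

send_rows:
  targets:
    - [0.55,0,0,0,0,0,0]
    - [0.4,0,0,0,0,0,0]
    - [0.2,0,0,0,0,0,0]
    - [0,0,0,0,0,0,0]
    - [-0.2,0,0,0,0,0,0]
    - [-0.2,0,0,0,0,0,0]
    - [-0.2,0,0,0,0,0,0]
    - [-0.2,0,0,0,0,0,0]
    - [-0.2,0,0,-0.01,0,0,0]
    - [-0.2,0,0,-0.02,0,0,0]

```text
time_s: 39.55
eef_pos: [575.7, -241.7, 84.9]
ee_rot: [-0.001, 1.0, 0.018, -0.001]
force: [-0.4, 1.4, 0.1]
grip_width: 0.603
grip_force: 0.0
```

send_rows:
  targets:
    - [-0.2,0,0,-0.03,0,0,0]
    - [-0.2,0,0,-0.04,0,0,0]
    - [-0.2,0,0,-0.04,0,0,0]
    - [-0.2,0,0,-0.03,0,0,0]
    - [-0.2,-0.03,0,0,0,0,0]
    - [-0.2,-0.05,0,0,0,0,0]
    - [-0.2,-0.05,0,0,0,0,0]
    - [-0.2,-0.03,0,0,0,0,0]
    - [-0.2,0,0,0,0,0,0]
    - [-0.2,0,0,0,0,0,0]

```text
time_s: 40.8
eef_pos: [416.6, -247.9, 225.2]
ee_rot: [0.0, 1.0, 0.018, 0.0]
force: [-0.1, -0.4, 0.5]
grip_width: 0.6
grip_force: 0.0
```

Run:
```python
from h import *
c=ctrl.capture("scene");d=ctrl.capture("top");s=ctrl.sense();print(s["time_s"],s["eef_pos"],s["force"])
t=d["img"][155:230,340:410,::-1];s=c["img"][160:240,300:390,::-1]
cv2.imwrite("pics/s9.png",np.hstack([cv2.resize(s,(420,373),interpolation=2),cv2.resize(t,(348,373),interpolation=2)]))
```

```text
40.9 [ 416.73619254 -247.75590713  224.7030775 ] [1.05931824 0.38409438 0.60358304]
```

View pics/s9.png

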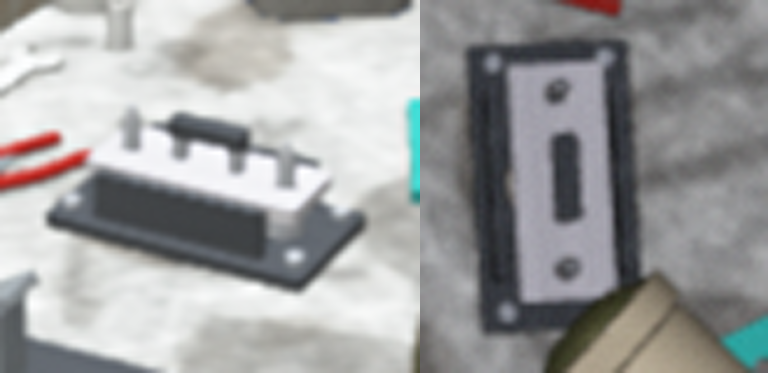

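The picture shows the plate level on the jig with both pins through its holes (scene crop at about (131,130) and (287,165)). Its top face is flush with the cheeks, and the gripper is well clear.

```bash
python3 -c "
from rig import ctrl
print(ctrl.finish_job())"
```

```text
the job is handed in; nothing more can be done
None
```

The plate was drawn from the rack, laid flat on the block and let go. It was then taken by its grip bar and lowered onto both jig pin shoulders and released. The last picture shows it seated level, and I handed the job in at about 41 s of the 67 s allowed; no verdict came back.

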